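# Seat the red-handled pallet in the three-ball nest

### The arm

A 6-joint arm with a two-finger parallel gripper is mounted at the origin on the work surface. World frame = base frame: x ahead of the robot, y to its left, z up, the work surface at z = 0. Lengths are in mm, angles in rad, forces in N, time in s.
With the tool pointing down it reaches from about 275 to 1000 mm from the base axis. Payload 8.4 kg.
Tool frame: the origin (TCP) lies midway between the tips of the shut fingers; the grasp point (between the pads) lies grip_depth behind it (grip_depth is the distance from the TCP to the grasp point, in mm); z points along the fingers, y is the line along which they close (so a half turn about z gives the same grasp; the last joint's range is limited). The gripper opens to 85 mm and grips with 20 to 120 N. Pads are 22 mm wide; open, the fingers measure 114 mm over their backs; the gripper's body (76 mm by 85 mm) begins 54 mm behind the grasp point. The pads swing forward as they close: fully open they stand 13 mm farther back than shut.
Start: joints at [-0.002, 0.353, 1.633, -0, 1.155, -0.002], TCP at [625.002, -0, 195.781] pointing down, gripper open.
Joint ranges: [-2.63, 2.63], [-0.92, 2.1], [0.06, 2.66], [-1.3, 4.44], [0, 2.69], [-3.02, 3.02]. Speed limits (rad/s): [2.22, 2.22, 2.79, 3.14, 3.14, 3.14].

### API

Orientations are given as [roll, pitch, yaw] about the fixed x, y, z axes, in that order (R = Rz(yaw) Ry(pitch) Rx(roll)).
In Python, from rig import * gives the robot as it stands.
- The arm moves only by the shell command python3 -m creep 'ROWS' [FORCE]. ROWS is JSON, a list of rows, each an object of numbers: "x", "y", "z": the shift along the tool's x, y, z in mm; "rx", "ry", "rz": the turn, a rotation vector about the tool's x, y, z in rad; "hand": the finger opening in mm, from 0 to 85.4. A call has 1 to 20 rows; each row shifts and turns the commanded pose from where the row before left it, along the tool's axes as they then stand; what a row does not reach is not made up. A row lasts 1/8 s, in which the tool goes at most 62.5 mm and 10.7 degrees, less where a joint would pass 70% of its speed; a pose out of reach is approached as far as the arm can. A call with a gripper value outside its range is refused whole. The fingers move at their own pace and stop on an object; FORCE is the grip in N (left out, the last holds). Time passes only in rows, so rows that do not move let the fingers close. It gives the time, the measured TCP pose, the force, the opening and the grip force at its end, in the units of the state.
- sense(): the state, without advancing time (a new reading comes with each control period).
- grab_frame(name): name is "scene" or "side" or "wrist"; returns the picture (420x560x3 uint8, red, green, blue); there is no depth.
- get_calibration(name): a dict with "K" (3x3 intrinsics, pixels), "R" (3x3) and "t" (3): a world point X has camera coordinates R X + t. Camera axes: x right, y down, z forward; pixel columns grow to the right and rows downward; lengths in mm; the calibration is good to about 2 mm. The wrist camera is an equidistant fisheye: a pixel r from the principal point sees the ray r / f radians off the axis. A picture is of the moment at which its call begins: read the wrist's pose just before it. get_calibration takes no time and is no camera call; for the wrist camera it gives the pose at the moment of the call.
- sign_off(): hands the job in; it is judged then, once.
The state is a dict: "clock": time; "qpos": joint angles; "qvel": joint speeds; "joint_efforts": joint torques, N m; "eef_pos": TCP position; "tcp_rot": TCP orientation; "contact_force": force on the tool from outside, world axes, zero at the start; "wrist_torque": the same for the moment, N m; "opening": opening from 0.0 (shut) to 1.0 (fully open); "grasp_force": force on a finger pad.
Only numpy, scipy, OpenCV 4.12 (cv2) and the standard library are available. Lean on these libraries where they do the work, as an engineer would, in place of code of your own. Each camera call takes 0.05 s, during which the arm holds its last target. There are 200 camera calls.

### The job

Take the pallet with the red handle and seat it in the three-ball nest on the black granite plate, its yellow stripe on the same side as the nest's yellow stripe. Lower it onto the balls, without dropping it from above, and press it down until both sprung rollers have snapped over its side edges and pulled it level and fully home, then let go. Leave the blue-handled pallet where it is.

Things in the scene. Friction and masses are not known exactly. Their poses are not given: they have to be found in the camera images.
- red_grip (a point): centre of the red handle (block 16 mm thick in x, 60 long in y, 54 tall) upright amid a loose bare aluminium pallet, 104 mm in x by 148 in y, 41 high, 0.4-0.85 kg. Point is 68 mm above the surface it stands on, 27 above pallet top. x points to its yellow-striped edge, z up. Edges at +-y are ridged, bevelled above and below. Below: three radial V-groove feet, 40 mm out, 21 deep, 36 wide, one at +x
- blue_grip (a point): centre of the blue handle of a second pallet, a bystander alike in all but colour; same sizes, point and axes as the red one. Leave it alone
- nest: three-ball nest fixed on a black granite plate 60 mm high. Dark steel base 130 mm in x, 264 in y, 14 thick; origin: middle of its underside; x points to its yellow stripe, z up. Three 24 mm oiled steel balls, tops 36 mm up, 40 mm out, one at +x, the others 120 deg either way. At +-y oiled brass rollers (20 mm dia, axis along x, centre 67 mm up, 73 out) pushed inward by springs from blue posts 90 mm high, 118 mm out
- home (a point): not a visible mark: where the centre of the red handle comes when home, 89 mm above the nest's underside on its middle axis, with the nest's axes. Lowered pallet meets the rollers 25-30 mm above this; press 5-15 N beyond its weight to spread them until 15 mm above; then they push on its upper bevels and pull it down with 10 N while the grooves centre it. Grooves catch balls up to 8 mm off

How it is judged:
By the outcome, as a careful person would: the job done as asked, in the order asked, and still so for the second after the job is handed in, with the robot touching nothing.
It also fails if it takes over 40 s, if anything falls off the work surface, if the arm or the gripper's body presses on something with over 40 N, if the wrist force passes 120 N, or if a joint passes its speed limit or range.

## Working session

There is one attempt and no reset: what is moved stays moved. The work goes in short steps, Python scripts to look and compute and a shell command to move; the robot and the scene stay as the last step left them, time stands still between calls to the robot, and variables do not carry over. Pictures are saved under pics/ and viewed, at most 10 in all, crops included, and the job is handed in when it is done.

```bash
mkdir -p pics; python3 - <<'E'
from rig import *
import cv2,numpy as np
s=sense();print({k:np.round(v,3).tolist() for k,v in s.items()})
for n in("scene","side","wrist"):
    c=get_calibration(n);print(n,{k:np.round(v,4).tolist() if not isinstance(v,str) else v for k,v in c.items()})
    f=grab_frame(n);cv2.imwrite(f"pics/{n}0.png",f[:,:,::-1])
E
```

```text
{'clock': 0.0, 'qpos': [-0.002, 0.354, 1.634, -0.0, 1.155, -0.002], 'qvel': [-0.001, 0.002, -0.002, 0.0, -0.0, 0.001], 'joint_efforts': [-0.002, -60.524, -34.206, -0.0, 0.009, 0.0], 'eef_pos': [624.476, 0.008, 195.067], 'tcp_rot': [-3.14, 0.0, 1.571], 'contact_force': [-0.086, 0.207, -0.118], 'wrist_torque': [-0.035, 0.021, 0.06], 'grasp_force': 0.0, 'opening': 0.996}
scene {'K': [[543.9873, 0.0, 274.0817], [0.0, 543.9873, 215.3575], [0.0, 0.0, 1.0]], 'R': [[-0.3198, 0.9474, -0.0121], [0.5442, 0.1732, -0.8209], [-0.7756, -0.2691, -0.571]], 't': [214.879, -179.1272, 1740.4046]}
side {'K': [[389.1515, 0.0, 284.8898], [0.0, 389.1515, 210.2581], [0.0, 0.0, 1.0]], 'R': [[0.8108, -0.5854, -0.0033], [-0.339, -0.4649, -0.8179], [0.4772, 0.6642, -0.5754]], 't': [-443.5921, 287.2537, 660.0064]}
wrist {'K': [[325.1923, 0.0, 281.1888], [0.0, 325.1923, 206.403], [0.0, 0.0, 1.0]], 'R': [[1.0, -0.0009, -0.0014], [-0.0005, -0.9526, 0.3041], [-0.0016, -0.3041, -0.9526]], 't': [-626.0514, -38.7927, 379.1555]}
```

View pics/scene0.png

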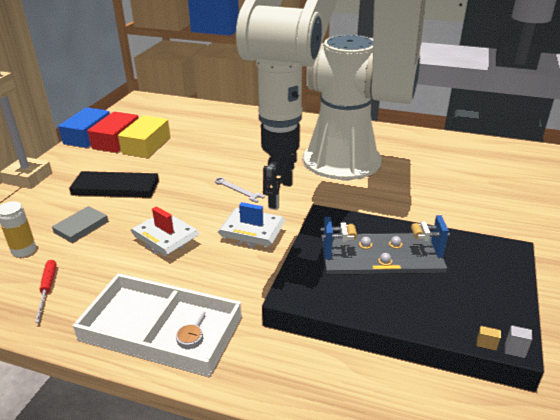

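View pics/side0.png

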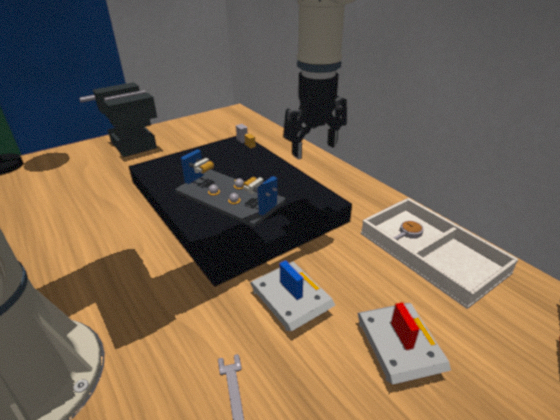

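View pics/wrist0.png

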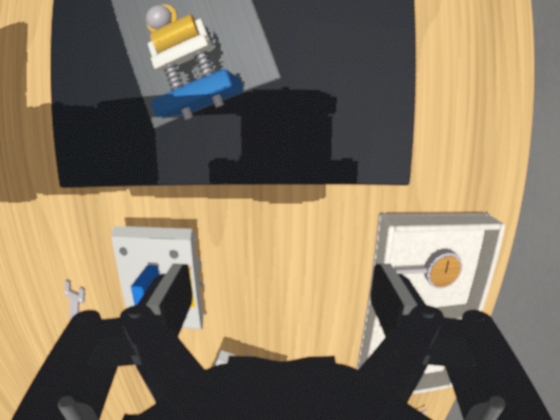

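The scene view shows the red handle at about (162,220), the blue at (251,214) and the nest with its balls at (366,242), (396,241) and (386,258), stripe toward the camera. The side view shows red at (404,325) and the nest balls at (214,189), (239,183) and (234,198). I'll enlarge these next.

```bash
python3 - <<'E'
import cv2,numpy as np
a=cv2.imread("pics/scene0.png");b=cv2.imread("pics/side0.png")
def c(im,x,y,w=80,h=60,s=5):
    o=cv2.resize(im[y:y+h,x:x+w],None,fx=s,fy=s,interpolation=cv2.INTER_CUBIC)
    for i in range(0,w,10):
        cv2.line(o,(i*s,0),(i*s,6),(0,255,0),1);cv2.putText(o,str(x+i),(i*s,15),0,.3,(0,255,0),1)
    for i in range(0,h,10):
        cv2.line(o,(0,i*s),(6,i*s),(0,255,0),1);cv2.putText(o,str(y+i),(8,i*s+4),0,.3,(0,255,0),1)
    return o
cv2.imwrite("pics/m1.png",np.vstack([np.hstack([c(a,125,200),c(b,355,295,100,90,4)[:300]]),np.hstack([c(b,355,325,100,75,4),np.zeros((300,400,3),np.uint8)])]))
cv2.imwrite("pics/m2.png",np.vstack([c(a,312,210,140,75,5)[:300,:800].copy() if 0 else cv2.copyMakeBorder(c(a,315,212,140,66,5)[:300],0,0,0,100,0),cv2.copyMakeBorder(c(b,170,145,130,75,5)[:300+75],0,0,0,150,0)])[:600,:800])
E
```

```text
(no output)
```

View pics/m1.png

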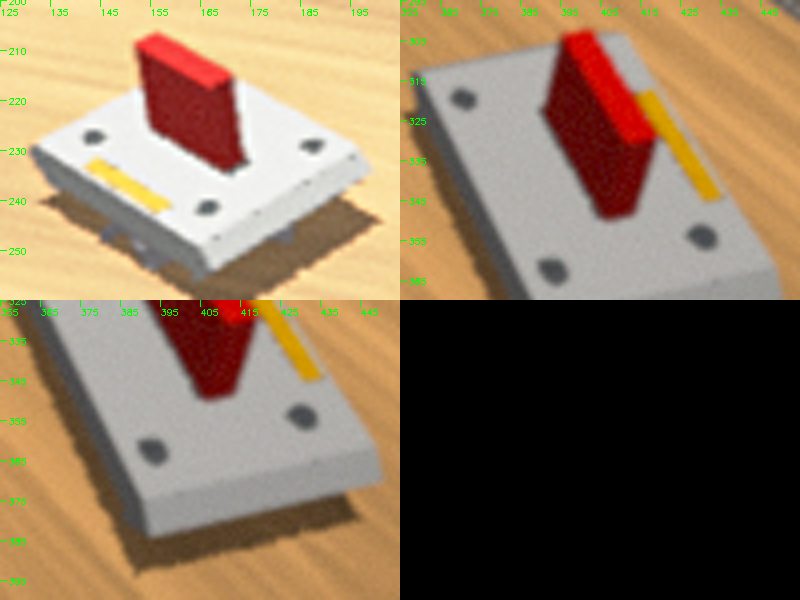

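View pics/m2.png

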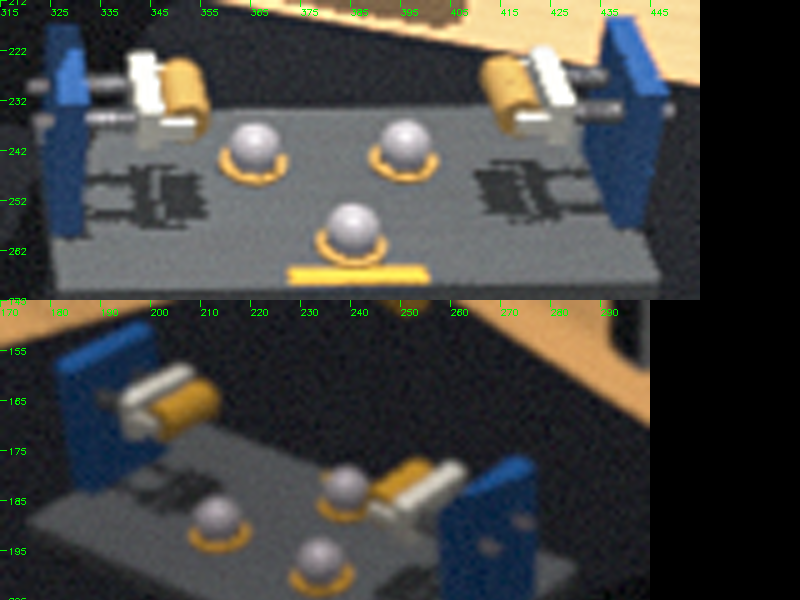

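```bash
cat > geo.py <<'E'
from rig import *
import numpy as np
from scipy.optimize import least_squares
C={n:get_calibration(n) for n in("scene","side")}
def proj(n,X):
    c=C[n];p=np.asarray(X)@np.array(c["R"]).T+c["t"];p=p@np.array(c["K"]).T;return p[:,:2]/p[:,2:]
def place(p,L):
    c,s=np.cos(p[2]),np.sin(p[2]);L=np.asarray(L,float)
    return np.c_[p[0]+c*L[:,0]-s*L[:,1],p[1]+s*L[:,0]+c*L[:,1],L[:,2]]
def fit(obs,x0,mod=lambda p,L:L):
    def f(p):
        return np.concatenate([(proj(n,place(p,mod(p,np.array(L,float))))-np.array(uv)).ravel() for n,L,uv in obs])
    r=least_squares(f,x0,loss="soft_l1",x_scale=np.r_[10,10,.1,np.ones(len(x0)-3)*10]);return r.x,f(r.x).reshape(-1,2)
E
python3 - <<'E'
from geo import *
np.set_printoptions(precision=2,suppress=True)
H=[(8,-30,95),(-8,-30,95),(-8,30,95),(8,30,95)]
hs=[(152.2,208.4),(156.6,206.8),(171.6,215.2),(168.4,217.6)]
hd=[(419.2,328.7),(411.7,330.5),(395.75,304.5),(403.2,302.7)]
ps=[(52,-70,41),(-52,70,41)];pus=[(131.4,229.6),(196,229.6)]
pd=[(-52,70,41),(52,70,41),(52,-70,41),(-52,-70,41)];pud=[(359.5,312.5),(412,303.25),(449,361.7),(392,375)]
obs=[("scene",H,hs),("side",H,hd),("scene",ps,pus),("side",pd,pud)]
def mod(p,L):
    L=L.copy();m=L[:,2]==41;L[m,1]*=p[3]/70;return L
for y0 in(0,2,-2):
    x,r=fit(obs,[600,-200,y0,70],mod);print("red",x,abs(r).sum())
    if abs(r).sum()<60: print(r)
for n,o in(("scene only",[obs[0],obs[2]]),("side only",[obs[1],obs[3]])):print(n,fit(o,x,mod)[0])
x,r=fit(obs[:2],x[:3]);print("handle",x)
B=[(40,0,84),(-20,34.64,84),(-20,-34.64,84)]
nb=[("scene",B,[(385.4,257.6),(396,240.8),(366,241)]),("side",B,[(239.4,182.2),(213.6,188.8),(234,196.8)]),
("scene",[(65,-132,74),(65,132,74)],[(326.4,270),(446.6,268.6)]),("side",[(-65,132,74),(65,-132,74)],[(175.6,189),(285.4,198.4)])]
for y0 in(0,2,-2):
    x,r=fit(nb,[600,200,y0]);print("nest",x,abs(r).sum())
print(r)
for k in(0,1,2,3):print(k)if 0 else None
print("scene",fit([nb[0],nb[2]],x)[0],"side",fit([nb[1],nb[3]],x)[0])
E
```

```text
red [ 558.62 -333.47   -0.4    64.53] 24.91930272215231
[[-2.1  -0.47]
 [-1.38 -1.59]
 [-0.95 -1.16]
 [-2.87 -0.7 ]
 [ 1.26 -0.1 ]
 [-0.32 -0.03]
 [-1.18 -2.01]
 [-0.13 -1.83]
 [-0.7  -1.54]
 [-0.32 -0.43]
 [ 0.25  0.03]
 [-1.05 -0.55]
 [-0.07 -0.14]
 [-1.59 -0.19]]
red [ 558.62 -333.47   -0.4    64.53] 24.919303233850684
[[-2.1  -0.47]
 [-1.38 -1.59]
 [-0.95 -1.16]
 [-2.87 -0.7 ]
 [ 1.26 -0.1 ]
 [-0.32 -0.03]
 [-1.18 -2.01]
 [-0.13 -1.83]
 [-0.7  -1.54]
 [-0.32 -0.43]
 [ 0.25  0.03]
 [-1.05 -0.55]
 [-0.07 -0.14]
 [-1.59 -0.19]]
red [ 558.62 -333.47   -0.4    64.53] 24.91930312481253
[[-2.1  -0.47]
 [-1.38 -1.59]
 [-0.95 -1.16]
 [-2.87 -0.7 ]
 [ 1.26 -0.1 ]
 [-0.32 -0.03]
 [-1.18 -2.01]
 [-0.13 -1.83]
 [-0.7  -1.54]
 [-0.32 -0.43]
 [ 0.25  0.03]
 [-1.05 -0.55]
 [-0.07 -0.14]
 [-1.59 -0.19]]
scene only [ 561.38 -328.24   -0.38   62.73]
side only [ 558.44 -334.4    -0.4    64.33]
handle [ 558.13 -332.94   -0.42]
nest [520.24 208.02   0.33] 9.409969863893537
nest [520.24 208.02   0.33] 9.409969750685747
nest [520.24 208.02   0.33] 9.409969952444527
[[-0.41  0.33]
 [-0.36  0.36]
 [-0.55  0.5 ]
 [-0.34  0.2 ]
 [-0.09 -0.53]
 [-0.21 -0.06]
 [-0.54 -0.55]
 [ 0.53 -0.49]
 [-0.64 -1.33]
 [ 0.07 -1.3 ]]
scene [519.83 208.63   0.33] side [519.42 205.38   0.32]
```

```bash
cat > togo.py <<'E'
import sys,numpy as np
from rig import *
from scipy.spatial.transform import Rotation as Ro
x,y,z,yaw=map(float,sys.argv[1:5])  # TCP target, yaw of the tool-y (=object x) axis
s=sense();R=Ro.from_euler("xyz",s["tcp_rot"])
T=Ro.from_euler("xyz",[np.pi,0,np.pi/2+yaw])
print("t",s["clock"],"pos",np.round(s["eef_pos"],1),"shift",np.round(R.inv().apply(np.array([x,y,z])-s["eef_pos"]),1),"turn",np.round((R.inv()*T).as_rotvec(),3),"F",np.round(s["contact_force"],1),"M",np.round(s["wrist_torque"],2),"open",round(s["opening"],3),"grip",round(s["grasp_force"],1))
E
python3 -c "
import rig;print([k for k in dir(rig) if k[0]!='_']);print(getattr(rig,'grip_depth',None))"
python3 -m creep '[{"x":-48,"y":-10},{"x":-48,"y":-10},{"x":-48,"y":-10},{"x":-48,"y":-10},{"x":-48,"y":-10},{"x":-48,"y":-10},{"x":-45,"y":-6},{"rz":0.13},{"rz":0.13},{"rz":0.14},{},{}]'
python3 togo.py 558.5 -333 150 -0.4
```

```text
['MotionError', 'get_calibration', 'grab_frame', 'grip_depth', 'sense', 'sign_off']
18.700000000000003
t 0.15 pos [624.6  -0.  195.2] shift [-333.   -66.    45.3] turn [-0.001  0.     0.4  ] F [-0.5 -0.8 -0. ] M [ 0.03 -0.03 -0.01] open 1.001 grip 0.0schema error: expected keys x, y, z, rx, ry, rz, hand
```

```bash
python3 -m creep '[{"x":-48,"y":-10},{"x":-48,"y":-10},{"x":-48,"y":-10},{"x":-48,"y":-10},{"x":-48,"y":-10},{"x":-48,"y":-10},{"x":-45,"y":-6},{"rz":0.13},{"rz":0.13},{"rz":0.14},{"x":0},{"x":0}]'
python3 togo.py 558.5 -333 150 -0.4
```

```text
t 0.15 pos [624.6  -0.  195.2] shift [-333.   -66.    45.3] turn [-0.001  0.     0.4  ] F [-0.5 -0.8 -0. ] M [ 0.03 -0.03 -0.01] open 1.001 grip 0.0schema error: expected keys x, y, z, rx, ry, rz, hand
```

```bash
python3 -m creep '[{"x":-48,"y":-10,"z":0,"rx":0,"ry":0,"rz":0,"hand":85},{"x":-48,"y":-10,"z":0,"rx":0,"ry":0,"rz":0,"hand":85},{"x":-48,"y":-10,"z":0,"rx":0,"ry":0,"rz":0,"hand":85},{"x":-48,"y":-10,"z":0,"rx":0,"ry":0,"rz":0,"hand":85},{"x":-48,"y":-10,"z":0,"rx":0,"ry":0,"rz":0,"hand":85},{"x":-48,"y":-10,"z":0,"rx":0,"ry":0,"rz":0,"hand":85},{"x":-45,"y":-6,"z":0,"rx":0,"ry":0,"rz":0,"hand":85},{"x":0,"y":0,"z":0,"rx":0,"ry":0,"rz":0.13,"hand":85},{"x":0,"y":0,"z":0,"rx":0,"ry":0,"rz":0.13,"hand":85},{"x":0,"y":0,"z":0,"rx":0,"ry":0,"rz":0.14,"hand":85},{"x":0,"y":0,"z":0,"rx":0,"ry":0,"rz":0,"hand":85},{"x":0,"y":0,"z":0,"rx":0,"ry":0,"rz":0,"hand":85}]'
python3 togo.py 558.5 -333 150 -0.4
python3 - <<'E'
from rig import *
import cv2,numpy as np
np.set_printoptions(precision=4,suppress=True)
c=get_calibration("wrist");np.savez("w1.npz",**{k:np.array(c[k]) for k in("K","R","t")})
cv2.imwrite("pics/w1.png",grab_frame("wrist")[:,:,::-1])
E
```

```text
clock: 1.65
eef_pos: [558.9, -332.9, 195.6]
tcp_rot: [-3.141, -0.0, 1.174]
contact_force: [-0.7, 0.5, 0.3]
opening: 0.996
grasp_force: 0.0
t 1.65 pos [ 558.9 -332.9  195.6] shift [-0.2 -0.4 45.6] turn [-0.    -0.     0.003] F [-0.7  0.5  0.3] M [-0.07  0.    0.03] open 0.996 grip 0.0
```

View pics/w1.png

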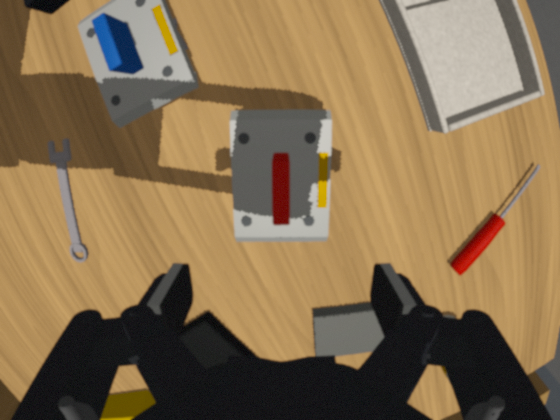

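The wrist view shows the red handle upright and straight between the fingers, at columns 273–289 and rows 154–224, with the stripe to the right. I'll check its position along the handle by casting rays at z = 95.

```bash
python3 - <<'E'
import numpy as np
d=np.load("w1.npz");K,R,t=d["K"],d["R"],d["t"]
C=-R.T@t
def pt(u,v,z):
    a=np.array([u-K[0,2],v-K[1,2]]);r=np.hypot(*a);th=r/K[0,0]
    w=R.T@np.r_[np.sin(th)*a/r,np.cos(th)];return C+w*(z-C[2])/w[2]
print(C)
for u,v in((273,224),(289,224),(289,154),(273,154)):print(pt(u,v,95).round(1))
for u,v in((235,240),(328,240),(330,112),(231,112)):print(pt(u,v,41).round(1))
print(np.mean([pt(u,v,95) for u,v in((273,224),(289,224),(289,154),(273,154))],0),np.mean([pt(u,v,38) for u,v in((235,240),(328,240),(330,112),(231,112))],0))
E
python3 -m creep '[{"x":0,"y":0,"z":25,"rx":0,"ry":0,"rz":0,"hand":85},{"x":0,"y":0,"z":25,"rx":0,"ry":0,"rz":0,"hand":85},{"x":0,"y":0,"z":20,"rx":0,"ry":0,"rz":0,"hand":85},{"x":0,"y":0,"z":0,"rx":0,"ry":0,"rz":0,"hand":85}]'
```

```text
[ 590.86610087 -261.2129133   372.63988291]
[ 543.1 -355.5   95. ]
[ 556.6 -361.2   95. ]
[ 581.  -301.9   95. ]
[ 568.3 -296.6   95. ]
[ 486.9 -375.1   41. ]
[ 582.8 -415.5   41. ]
[ 634.3 -285.4   41. ]
[ 541.9 -246.5   41. ]
[ 562.25443041 -328.80648758   95.        ] [ 561.20952817 -331.25030359   38.        ]
clock: 2.2
eef_pos: [558.0, -332.4, 124.1]
tcp_rot: [-3.139, -0.0, 1.172]
contact_force: [-0.2, -0.8, 0.8]
opening: 0.993
grasp_force: 0.0
```

```bash
python3 -m creep '[{"x":3,"y":0.5,"z":20,"rx":0,"ry":0,"rz":0,"hand":85},{"x":0,"y":0,"z":25,"rx":0,"ry":0,"rz":0,"hand":85},{"x":0,"y":0,"z":20,"rx":0,"ry":0,"rz":0,"hand":85},{"x":0,"y":0,"z":9,"rx":0,"ry":0,"rz":0,"hand":85},{"x":0,"y":0,"z":0,"rx":0,"ry":0,"rz":0,"hand":85},{"x":0,"y":0,"z":0,"rx":0,"ry":0,"rz":0,"hand":40},{"x":0,"y":0,"z":0,"rx":0,"ry":0,"rz":0,"hand":30},{"x":0,"y":0,"z":0,"rx":0,"ry":0,"rz":0,"hand":20},{"x":0,"y":0,"z":0,"rx":0,"ry":0,"rz":0,"hand":5},{"x":0,"y":0,"z":0,"rx":0,"ry":0,"rz":0,"hand":5},{"x":0,"y":0,"z":0,"rx":0,"ry":0,"rz":0,"hand":5},{"x":0,"y":0,"z":0,"rx":0,"ry":0,"rz":0,"hand":5}]' 90
python3 togo.py 560.3 -330.3 50 -0.4
```

```text
clock: 3.7
eef_pos: [560.2, -330.2, 52.2]
tcp_rot: [-3.141, -0.0, 1.171]
contact_force: [-3.4, 1.8, 5.2]
opening: 0.144
grasp_force: 88.1
t 3.7 pos [ 560.2 -330.2   52.2] shift [-0.   0.2  2.2] turn [-0.001 -0.     0.   ] F [-3.4  1.8  5.2] M [0.23 0.53 0.04] open 0.144 grip 88.1
```

```bash
python3 -m creep '[{"x":0,"y":0,"z":-5,"rx":0,"ry":0,"rz":0,"hand":5},{"x":0,"y":0,"z":-15,"rx":0,"ry":0,"rz":0,"hand":5},{"x":0,"y":0,"z":-30,"rx":0,"ry":0,"rz":0,"hand":5},{"x":0,"y":0,"z":-40,"rx":0,"ry":0,"rz":0,"hand":5},{"x":0,"y":0,"z":-40,"rx":0,"ry":0,"rz":0,"hand":5},{"x":0,"y":0,"z":-40,"rx":0,"ry":0,"rz":0,"hand":5},{"x":0,"y":0,"z":-20,"rx":0,"ry":0,"rz":0,"hand":5},{"x":0,"y":0,"z":0,"rx":0,"ry":0,"rz":0,"hand":5},{"x":0,"y":0,"z":0,"rx":0,"ry":0,"rz":-0.06,"hand":5},{"x":0,"y":0,"z":0,"rx":0,"ry":0,"rz":-0.1,"hand":5},{"x":0,"y":0,"z":0,"rx":0,"ry":0,"rz":-0.12,"hand":5},{"x":0,"y":0,"z":0,"rx":0,"ry":0,"rz":-0.12,"hand":5},{"x":0,"y":0,"z":0,"rx":0,"ry":0,"rz":-0.12,"hand":5},{"x":0,"y":0,"z":0,"rx":0,"ry":0,"rz":-0.11,"hand":5},{"x":0,"y":0,"z":0,"rx":0,"ry":0,"rz":-0.1,"hand":5},{"x":0,"y":0,"z":0,"rx":0,"ry":0,"rz":0,"hand":5}]'
python3 togo.py 520.5 207.5 242 0.33
```

```text
clock: 5.7
eef_pos: [559.9, -330.0, 240.3]
tcp_rot: [-3.14, -0.002, 1.9]
contact_force: [0.4, -0.4, -6.9]
opening: 0.155
grasp_force: 88.6
t 5.7 pos [ 559.9 -330.   240.3] shift [521.3 136.6  -1. ] turn [-0.002 -0.002 -0.001] F [ 0.4 -0.4 -6.9] M [0.01 0.03 0.01] open 0.155 grip 88.6
```

```bash
python3 -m creep '[{"x":15,"y":4,"z":0,"rx":0,"ry":0,"rz":0,"hand":5},{"x":30,"y":8,"z":0,"rx":0,"ry":0,"rz":0,"hand":5},{"x":36,"y":9.5,"z":0,"rx":0,"ry":0,"rz":0,"hand":5},{"x":36,"y":9.5,"z":0,"rx":0,"ry":0,"rz":0,"hand":5},{"x":36,"y":9.5,"z":0,"rx":0,"ry":0,"rz":0,"hand":5},{"x":36,"y":9.5,"z":0,"rx":0,"ry":0,"rz":0,"hand":5},{"x":36,"y":9.5,"z":0,"rx":0,"ry":0,"rz":0,"hand":5},{"x":36,"y":9.5,"z":0,"rx":0,"ry":0,"rz":0,"hand":5},{"x":36,"y":9.5,"z":0,"rx":0,"ry":0,"rz":0,"hand":5},{"x":36,"y":9.5,"z":0,"rx":0,"ry":0,"rz":0,"hand":5},{"x":36,"y":9.5,"z":0,"rx":0,"ry":0,"rz":0,"hand":5},{"x":36,"y":9.5,"z":0,"rx":0,"ry":0,"rz":0,"hand":5},{"x":36,"y":9.5,"z":0,"rx":0,"ry":0,"rz":0,"hand":5},{"x":36,"y":9.5,"z":0,"rx":0,"ry":0,"rz":0,"hand":5},{"x":30,"y":8,"z":0,"rx":0,"ry":0,"rz":0,"hand":5},{"x":14.3,"y":2.6,"z":0,"rx":0,"ry":0,"rz":0,"hand":5},{"x":0,"y":0,"z":0,"rx":0,"ry":0,"rz":0,"hand":5},{"x":0,"y":0,"z":0,"rx":0,"ry":0,"rz":0,"hand":5}]'
python3 togo.py 520.5 207.5 242 0.33
python3 - <<'E'
from rig import *
import cv2,numpy as np
a=grab_frame("scene")[:,:,::-1];b=grab_frame("side")[:,:,::-1]
cv2.imwrite("pics/s2.png",a);cv2.imwrite("pics/d2.png",b)
def c(im,x,y,w,h,s):
    o=cv2.resize(im[y:y+h,x:x+w],None,fx=s,fy=s,interpolation=cv2.INTER_CUBIC)
    for i in range(0,w,10):
        cv2.putText(o,str(x+i),(i*s,10),0,.3,(0,255,0),1);cv2.line(o,(i*s,0),(i*s,4),(0,255,0),1)
    for i in range(0,h,10):cv2.putText(o,str(y+i),(6,i*s+4),0,.3,(0,255,0),1);cv2.line(o,(0,i*s),(4,i*s),(0,255,0),1)
    return o
cv2.imwrite("pics/m3.png",np.hstack([c(a,315,120,133,200,3),c(b,165,40,133,200,3)]))
E
```

```text
clock: 7.95
eef_pos: [520.7, 206.2, 241.7]
tcp_rot: [-3.141, 0.001, 1.9]
contact_force: [-0.7, -0.1, -6.6]
opening: 0.154
grasp_force: 88.6
t 7.95 pos [520.7 206.2 241.7] shift [ 1.3  0.2 -0.3] turn [-0.     0.001 -0.001] F [-0.7 -0.1 -6.6] M [ 0.   -0.01  0.01] open 0.154 grip 88.6
```

View pics/m3.png

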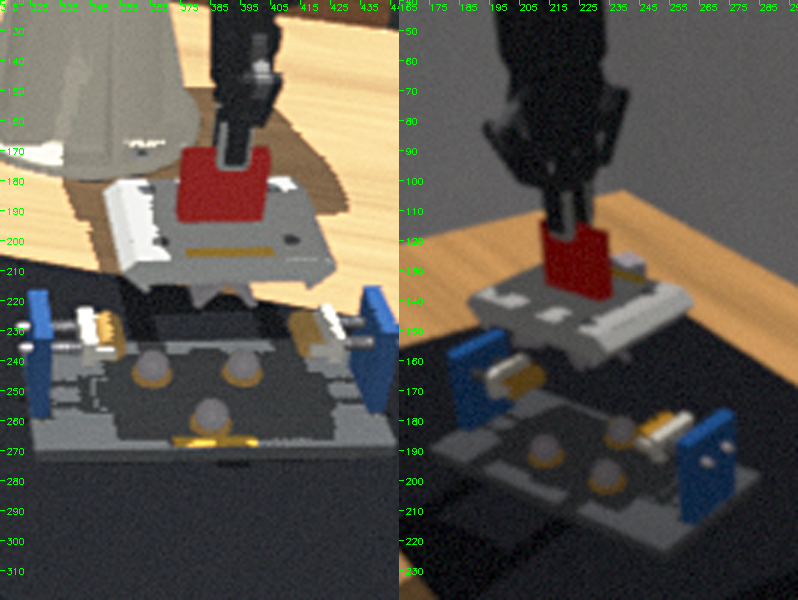

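The pallet hangs level over the nest with its stripe on the nest's stripe side. In the scene view the handle's lower corners are at (373.7,193.7) and (402.3,193.7). In the side view they are at (213.7,135.7) and (236,140). I'll fit the handle pose from these.

```bash
python3 - <<'E'
from geo import *
np.set_printoptions(precision=2,suppress=True)
obs=[("scene",[(8,-30,231),(8,30,231),(8,-30,285),(8,30,285)],[(373.7,193.7),(402.3,193.7),(376,169.3),(405.3,169)]),
("side",[(-8,30,231),(-8,-30,231),(-8,30,285),(-8,-30,285)],[(213.7,135.7),(236,140),(212.3,114),(234.7,117.3)])]
def mod(p,L):
    L=L.copy();L[:,2]+=p[3];return L
x,r=fit(obs,[520,207,.33,0],mod);print(x);print(r)
print(fit(obs[:1],[520,207,.33])[0],fit(obs[1:],[520,207,.33])[0])
E
```

```text
[524.75 202.2    0.5    0.84]
[[-0.2   1.97]
 [-1.39 -0.96]
 [-0.05  4.  ]
 [-1.2   1.45]
 [-0.08 -0.84]
 [-0.56 -0.5 ]
 [-1.26 -1.21]
 [-1.12 -0.25]]
[516.15 203.74   0.31] [524.99 199.74   0.53]
```

```bash
python3 - <<'E'
from geo import *
np.set_printoptions(precision=2,suppress=True)
obs=[("scene",[(8,-30,231),(8,30,231),(-8,-30,285),(-8,30,285)],[(373.7,193.7),(402.3,193.7),(376,169.3),(405.3,169)]),
("side",[(-8,30,231),(-8,-30,231),(8,30,285),(8,-30,285)],[(213.7,135.7),(236,140),(214.5,113.5),(234.7,117.3)])]
def mod(p,L):
    L=L.copy();L[:,2]+=p[3];return L
x,r=fit(obs,[520,207,.33,0],mod);print(x);print(r)
print(fit(obs[:1],[520,207,.33])[0],fit(obs[1:],[520,207,.33])[0])
E
```

```text
[521.65 205.34   0.36  -2.5 ]
[[ 0.4   1.78]
 [ 0.19  0.93]
 [-0.92  0.02]
 [-1.38 -0.5 ]
 [-1.   -0.38]
 [-3.73  1.27]
 [ 0.32 -2.24]
 [ 0.21 -0.7 ]]
[523.09 206.13   0.27] [520.67 196.35   0.51]
```

```bash
python3 -m creep '[{"x":2,"y":0,"z":5,"rx":0,"ry":0,"rz":0,"hand":5},{"x":0,"y":0,"z":15,"rx":0,"ry":0,"rz":0,"hand":5},{"x":0,"y":0,"z":20,"rx":0,"ry":0,"rz":0,"hand":5},{"x":0,"y":0,"z":15,"rx":0,"ry":0,"rz":0,"hand":5},{"x":0,"y":0,"z":10,"rx":0,"ry":0,"rz":0,"hand":5},{"x":0,"y":0,"z":5,"rx":0,"ry":0,"rz":0,"hand":5},{"x":0,"y":0,"z":0,"rx":0,"ry":0,"rz":0,"hand":5},{"x":0,"y":0,"z":0,"rx":0,"ry":0,"rz":0,"hand":5}]'
python3 togo.py 520.5 207.5 133 0.33
python3 - <<'E'
from rig import *
import cv2,numpy as np
a=grab_frame("scene")[:,:,::-1];b=grab_frame("side")[:,:,::-1]
f=lambda im,x,y:cv2.resize(im[y:y+120,x:x+133],None,fx=3,fy=3,interpolation=cv2.INTER_CUBIC)
cv2.imwrite("pics/m4.png",np.hstack([f(a,315,165),f(b,165,100)]))
E
```

```text
clock: 9.05
eef_pos: [520.7, 209.1, 172.3]
tcp_rot: [3.141, -0.0, 1.901]
contact_force: [-0.3, -0.4, -6.1]
opening: 0.152
grasp_force: 88.6
t 9.05 pos [520.7 209.1 172.3] shift [-1.4 -0.8 39.3] turn [ 0.001 -0.    -0.   ] F [-0.3 -0.4 -6.1] M [ 0.   -0.05  0.04] open 0.152 grip 88.6
```

View pics/m4.png

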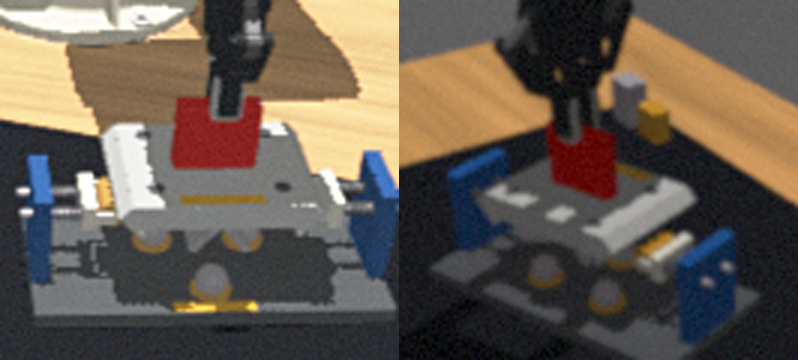

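Both crops show the pallet centred between the posts just above the rollers, with its stripe above the nest's stripe. I'll lower it slowly.

```bash
python3 -m creep '[{"x":0,"y":0,"z":4,"rx":0,"ry":0,"rz":0,"hand":5},{"x":0,"y":0,"z":4,"rx":0,"ry":0,"rz":0,"hand":5},{"x":0,"y":0,"z":3,"rx":0,"ry":0,"rz":0,"hand":5},{"x":0,"y":0,"z":2,"rx":0,"ry":0,"rz":0,"hand":5},{"x":0,"y":0,"z":2,"rx":0,"ry":0,"rz":0,"hand":5},{"x":0,"y":0,"z":0,"rx":0,"ry":0,"rz":0,"hand":5}]'
python3 togo.py 520.5 207.5 133 0.33
python3 -m creep '[{"x":0,"y":0,"z":2,"rx":0,"ry":0,"rz":0,"hand":5},{"x":0,"y":0,"z":2,"rx":0,"ry":0,"rz":0,"hand":5},{"x":0,"y":0,"z":0,"rx":0,"ry":0,"rz":0,"hand":5}]' 
python3 togo.py 520.5 207.5 133 0.33
```

```text
clock: 9.9
eef_pos: [520.7, 209.0, 157.7]
tcp_rot: [3.141, 0.0, 1.901]
contact_force: [-2.8, -0.8, 6.1]
opening: 0.15
grasp_force: 90.2
t 9.9 pos [520.7 209.  157.7] shift [-1.4 -0.7 24.7] turn [0.001 0.    0.   ] F [-2.8 -0.8  6.1] M [-0.09  0.58 -0.  ] open 0.15 grip 90.2
clock: 10.28
eef_pos: [520.7, 209.0, 153.6]
tcp_rot: [3.141, 0.0, 1.901]
contact_force: [-2.3, 0.5, 4.7]
opening: 0.15
grasp_force: 90.0
t 10.275 pos [520.7 209.  153.6] shift [-1.4 -0.7 20.6] turn [0.001 0.    0.   ] F [-2.3  0.5  4.7] M [-0.27  0.39  0.07] open 0.15 grip 90.0
```

Rollers are engaged, and the net upward force has gone from −6.5 N to about +5 N. I'll keep pressing.

```bash
python3 -m creep '[{"x":-0.5,"y":0,"z":2,"rx":0,"ry":0,"rz":0,"hand":5},{"x":0,"y":0,"z":2,"rx":0,"ry":0,"rz":0,"hand":5},{"x":0,"y":0,"z":2,"rx":0,"ry":0,"rz":0,"hand":5},{"x":0,"y":0,"z":0,"rx":0,"ry":0,"rz":0,"hand":5}]'
python3 togo.py 520.5 207.5 133 0.33
python3 -m creep '[{"x":0,"y":0,"z":2,"rx":0,"ry":0,"rz":0,"hand":5},{"x":0,"y":0,"z":2,"rx":0,"ry":0,"rz":0,"hand":5},{"x":0,"y":0,"z":0,"rx":0,"ry":0,"rz":0,"hand":5}]' 
python3 togo.py 520.5 207.5 133 0.33
```

```text
clock: 10.78
eef_pos: [520.2, 208.2, 145.5]
tcp_rot: [-3.141, 0.0, 1.901]
contact_force: [2.2, -0.2, -12.6]
opening: 0.15
grasp_force: 88.0
t 10.775 pos [520.2 208.2 145.5] shift [-0.7  0.1 12.5] turn [-0.001  0.    -0.   ] F [  2.2  -0.2 -12.6] M [ 0.42 -0.52 -0.03] open 0.15 grip 88.0
clock: 11.15
eef_pos: [520.0, 208.1, 141.8]
tcp_rot: [-3.14, 0.0, 1.901]
contact_force: [3.9, 0.8, -20.0]
opening: 0.149
grasp_force: 88.0
t 11.15 pos [520.  208.1 141.8] shift [-0.8  0.3  8.8] turn [-0.001  0.     0.   ] F [  3.9   0.8 -20. ] M [ 0.42 -0.73  0.05] open 0.149 grip 88.0
```

```bash
python3 -m creep '[{"x":0,"y":0,"z":2,"rx":0,"ry":0,"rz":0,"hand":5},{"x":0,"y":0,"z":2,"rx":0,"ry":0,"rz":0,"hand":5},{"x":0,"y":0,"z":0,"rx":0,"ry":0,"rz":0,"hand":5}]'
python3 togo.py 520.5 207.5 133 0.33
python3 -m creep '[{"x":0,"y":0,"z":2,"rx":0,"ry":0,"rz":0,"hand":5},{"x":0,"y":0,"z":0,"rx":0,"ry":0,"rz":0,"hand":5}]' 
python3 togo.py 520.5 207.5 133 0.33
```

```text
clock: 11.52
eef_pos: [520.0, 208.3, 138.3]
tcp_rot: [-3.141, -0.0, 1.901]
contact_force: [1.8, 1.2, -21.9]
opening: 0.148
grasp_force: 88.0
t 11.525 pos [520.  208.3 138.3] shift [-1.   0.2  5.3] turn [-0.001 -0.     0.   ] F [  1.8   1.2 -21.9] M [ 0.36 -0.55  0.03] open 0.148 grip 88.0
clock: 11.78
eef_pos: [520.1, 208.3, 136.6]
tcp_rot: [-3.141, -0.0, 1.901]
contact_force: [1.9, 1.9, -20.1]
opening: 0.151
grasp_force: 88.2
t 11.775 pos [520.1 208.3 136.6] shift [-0.9  0.1  3.6] turn [-0.001 -0.     0.   ] F [  1.9   1.9 -20.1] M [ 0.25 -0.32  0.03] open 0.151 grip 88.2
```

```bash
python3 -m creep '[{"x":0,"y":0,"z":1.5,"rx":0,"ry":0,"rz":0,"hand":5},{"x":0,"y":0,"z":0,"rx":0,"ry":0,"rz":0,"hand":5}]'
python3 togo.py 520.5 207.5 133 0.33
python3 -m creep '[{"x":0,"y":0,"z":1,"rx":0,"ry":0,"rz":0,"hand":5},{"x":0,"y":0,"z":0,"rx":0,"ry":0,"rz":0,"hand":5}]' 
python3 togo.py 520.5 207.5 133 0.33
```

```text
clock: 12.02
eef_pos: [520.2, 208.4, 135.2]
tcp_rot: [-3.141, -0.0, 1.901]
contact_force: [0.3, -0.7, -18.8]
opening: 0.149
grasp_force: 88.4
t 12.025 pos [520.2 208.4 135.2] shift [-0.9 -0.   2.2] turn [-0. -0. -0.] F [  0.3  -0.7 -18.8] M [ 0.25 -0.17  0.02] open 0.149 grip 88.4
clock: 12.28
eef_pos: [520.4, 208.6, 134.5]
tcp_rot: [-3.142, -0.0, 1.901]
contact_force: [-1.8, 1.5, -13.4]
opening: 0.146
grasp_force: 88.9
t 12.275 pos [520.4 208.6 134.5] shift [-1.1 -0.2  1.5] turn [-0. -0. -0.] F [ -1.8   1.5 -13.4] M [0.34 0.23 0.  ] open 0.146 grip 88.9
```

```bash
python3 -m creep '[{"x":0,"y":0,"z":1,"rx":0,"ry":0,"rz":0,"hand":5},{"x":0,"y":0,"z":0,"rx":0,"ry":0,"rz":0,"hand":5}]'
python3 togo.py 520.5 207.5 133 0.33
python3 -m creep '[{"x":0,"y":0,"z":1,"rx":0,"ry":0,"rz":0,"hand":5},{"x":0,"y":0,"z":0,"rx":0,"ry":0,"rz":0,"hand":5}]' 
python3 togo.py 520.5 207.5 133 0.33
```

```text
clock: 12.52
eef_pos: [520.5, 208.8, 133.8]
tcp_rot: [3.141, -0.001, 1.901]
contact_force: [-3.2, 2.4, -7.3]
opening: 0.15
grasp_force: 89.7
t 12.525 pos [520.5 208.8 133.8] shift [-1.2 -0.5  0.8] turn [ 0.001 -0.001 -0.   ] F [-3.2  2.4 -7.3] M [0.58 0.66 0.02] open 0.15 grip 89.7
clock: 12.78
eef_pos: [520.6, 208.9, 133.6]
tcp_rot: [3.141, -0.001, 1.901]
contact_force: [-5.6, 2.1, 1.0]
opening: 0.148
grasp_force: 90.9
t 12.775 pos [520.6 208.9 133.6] shift [-1.3 -0.5  0.6] turn [ 0.001 -0.001 -0.   ] F [-5.6  2.1  1. ] M [0.49 1.24 0.01] open 0.148 grip 90.9
```

```bash
python3 -m creep '[{"x":0.3,"y":-0.8,"z":1,"rx":0,"ry":0,"rz":0,"hand":5},{"x":0,"y":0,"z":0,"rx":0,"ry":0,"rz":0,"hand":5}]'
python3 togo.py 520.5 207.5 133 0.33
python3 -m creep '[{"x":0,"y":0,"z":1,"rx":0,"ry":0,"rz":0,"hand":5},{"x":0,"y":0,"z":0,"rx":0,"ry":0,"rz":0,"hand":5}]' 
python3 togo.py 520.5 207.5 133 0.33
```

```text
clock: 13.02
eef_pos: [520.6, 209.1, 133.5]
tcp_rot: [3.139, -0.001, 1.901]
contact_force: [-5.7, 2.1, 6.6]
opening: 0.147
grasp_force: 91.6
t 13.025 pos [520.6 209.1 133.5] shift [-1.5 -0.6  0.5] turn [ 0.003 -0.001 -0.   ] F [-5.7  2.1  6.6] M [0.33 1.25 0.01] open 0.147 grip 91.6
clock: 13.28
eef_pos: [520.6, 209.2, 133.3]
tcp_rot: [3.139, -0.001, 1.901]
contact_force: [-9.8, 0.7, 15.7]
opening: 0.148
grasp_force: 92.7
t 13.275 pos [520.6 209.2 133.3] shift [-1.6 -0.7  0.3] turn [ 0.003 -0.001 -0.   ] F [-9.8  0.7 15.7] M [ 0.13  1.73 -0.01] open 0.148 grip 92.7
```

Firm contact at z = 133.3 mm against the expected 133, which means it is seated. I'll soften the grip so it can centre, then open and look.

```bash
python3 -m creep '[{"x":0,"y":0,"z":0,"rx":0,"ry":0,"rz":0,"hand":5},{"x":0,"y":0,"z":0,"rx":0,"ry":0,"rz":0,"hand":5},{"x":0,"y":0,"z":-1,"rx":0,"ry":0,"rz":0,"hand":5},{"x":0,"y":0,"z":0,"rx":0,"ry":0,"rz":0,"hand":5}]' 20
python3 togo.py 520.5 207.5 133 0.33
python3 -m creep '[{"x":0,"y":0,"z":0,"rx":0,"ry":0,"rz":0,"hand":30},{"x":0,"y":0,"z":0,"rx":0,"ry":0,"rz":0,"hand":60},{"x":0,"y":0,"z":0,"rx":0,"ry":0,"rz":0,"hand":85},{"x":0,"y":0,"z":0,"rx":0,"ry":0,"rz":0,"hand":85},{"x":0,"y":0,"z":0,"rx":0,"ry":0,"rz":0,"hand":85}]' 
python3 togo.py 520.5 207.5 133 0.33
python3 - <<'E'
from rig import *
import cv2,numpy as np
a=grab_frame("scene")[:,:,::-1];b=grab_frame("side")[:,:,::-1]
f=lambda im,x,y:cv2.resize(im[y:y+120,x:x+133],None,fx=3,fy=3,interpolation=cv2.INTER_CUBIC)
cv2.imwrite("pics/m5.png",np.hstack([f(a,315,165),f(b,165,100)]))
E
```

```text
clock: 13.78
eef_pos: [520.5, 209.1, 133.4]
tcp_rot: [3.139, -0.001, 1.901]
contact_force: [-7.1, 2.3, 6.5]
opening: 0.147
grasp_force: 91.6
t 13.775 pos [520.5 209.1 133.4] shift [-1.5 -0.6  0.4] turn [ 0.003 -0.001  0.   ] F [-7.1  2.3  6.5] M [0.37 1.17 0.04] open 0.147 grip 91.6
clock: 14.4
eef_pos: [519.7, 208.4, 131.3]
tcp_rot: [3.142, 0.0, 1.901]
contact_force: [-0.4, -0.5, 0.1]
opening: 0.995
grasp_force: 0.0
t 14.4 pos [519.7 208.4 131.3] shift [-1.1  0.5 -1.7] turn [0. 0. 0.] F [-0.4 -0.5  0.1] M [-0.07  0.01  0.05] open 0.995 grip 0.0
```

View pics/m5.png

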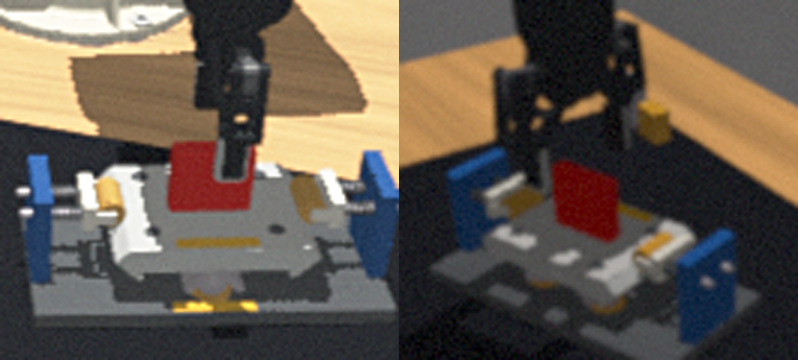

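The pallet sits level with both rollers on its upper bevels, the fingers open and clear, and the stripes on the same side. Force reads zero. I'll retract and take a last look.

```bash
python3 -m creep '[{"x":0,"y":0,"z":-8,"rx":0,"ry":0,"rz":0,"hand":85},{"x":0,"y":0,"z":-20,"rx":0,"ry":0,"rz":0,"hand":85},{"x":0,"y":0,"z":-30,"rx":0,"ry":0,"rz":0,"hand":85},{"x":0,"y":0,"z":-40,"rx":0,"ry":0,"rz":0,"hand":85},{"x":0,"y":0,"z":-40,"rx":0,"ry":0,"rz":0,"hand":85},{"x":0,"y":0,"z":-10,"rx":0,"ry":0,"rz":0,"hand":85},{"x":0,"y":0,"z":0,"rx":0,"ry":0,"rz":0,"hand":85},{"x":0,"y":0,"z":0,"rx":0,"ry":0,"rz":0,"hand":85}]'
python3 - <<'E'
from rig import *
import cv2,numpy as np
a=grab_frame("scene")[:,:,::-1];b=grab_frame("side")[:,:,::-1]
f=lambda im,x,y:cv2.resize(im[y:y+120,x:x+133],None,fx=3,fy=3,interpolation=cv2.INTER_CUBIC)
cv2.imwrite("pics/m6.png",np.hstack([f(a,315,165),f(b,165,100)]))
E
```

```text
clock: 15.5
eef_pos: [518.8, 208.2, 277.9]
tcp_rot: [-3.139, 0.0, 1.901]
contact_force: [0.4, -0.3, -0.2]
opening: 0.993
grasp_force: 0.0
```

View pics/m6.png

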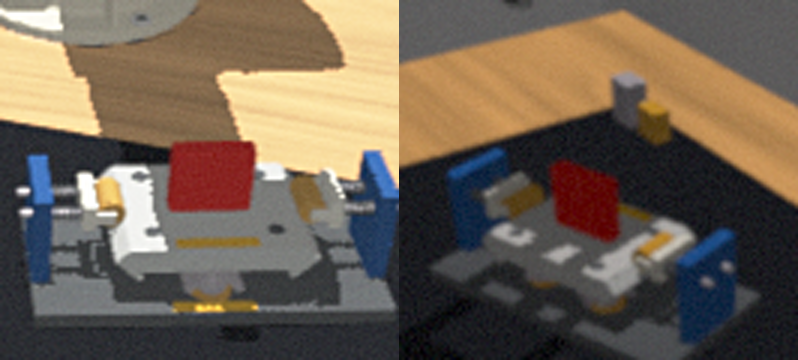

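The pallet is level and still held by both rollers, and the robot is clear.

```bash
python3 -c "
from rig import *
print(sign_off())"
```

```text
the job is handed in; nothing more can be done
None
```

The red pallet is seated level in the nest with its yellow stripe on the nest's stripe side and both rollers over its edges; I let go, backed clear without touching the blue pallet, and handed in at about 15.6 s.

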